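File a slide page in a lever arch file

ROBOT

A 7-joint arm with a two-finger parallel gripper is mounted at the origin on the work surface. World frame = base frame: x ahead of the robot, y to its left, z up, the work surface at z = 0. Lengths are in m, angles in rad, forces in N, time in s.
With the tool pointing down it reaches from about 0.425 to 0.8 m from the base axis. Payload 8.3 kg.
Tool frame: the origin (TCP) lies midway between the tips of the shut fingers; the grasp point (between the pads) lies 19 mm behind it; z points along the fingers, x is the direction in which the jaws open and shut, and the axes are right-handed (so a half turn about z gives the same grasp; the last joint's range is limited). The gripper opens to 85 mm and grips with 20 to 120 N. Pads are 22 mm wide; open, the fingers measure 114 mm over their backs; the gripper's body (76 mm by 85 mm) begins 54 mm behind the grasp point. The pads swing forward as they close: fully open they stand 13 mm farther back than shut.
Start: joints at [-0.063, 0.383, 0.016, 1.37, -0.006, 1.388, -0.046], TCP at [0.625, 0, 0.231] pointing down, gripper open.
Joint ranges: [-2.95, 2.95], [-0.25, 2.06], [-1.52, 1.56], [0.18, 2.33], [-1.44, 4.58], [0.02, 2.06], [-3.01, 3.01]. Speed limits (rad/s): [2.39, 2.39, 3.01, 3.01, 3.14, 3.14, 3.14].

INTERFACE

Orientations are given as [roll, pitch, yaw] about the fixed x, y, z axes, in that order (R = Rz(yaw) Ry(pitch) Rx(roll)).
In Python, from station import sensors, read_camera, order gives the robot as it stands.
- The arm moves only by the tool jog_arm, never from a script. Its argument "commands" is a list that holds one entry, the list of rows, each a list of 5 numbers: the shift along the tool's x, y, z in cm, then the turn about the tool's z in rad, then the opening, from -1 (shut) to 1 (fully open). In form: [[[dx, dy, dz, spin, fingers], ...]]. A call has 1 to 20 rows; each row is the pose to reach, as a shift and turn from the pose commanded when the call began, along the tool's axes at that moment; what a row does not reach only later rows make up. A row lasts 1/10 s, in which the tool goes at most 50 mm and 8.59 degrees, less where a joint would pass 70% of its speed; a pose out of reach is approached as far as the arm can. A call with a gripper value outside its range is refused whole. The fingers move at their own pace and stop on an object; "grip_force" is the grip in N (left out, the last holds). Time passes only in rows, so rows that repeat a pose let the fingers close. It gives the time, the measured TCP pose, the force and the opening at its end, in the units of the state.
- sensors.observe(): the state, without advancing time (a new reading comes with each control period).
- read_camera(name): name is "scene" or "side" or "wrist"; returns a dict with "img" (384x512x3 uint8, blue, green, red), "range_z" (384x512 float32, m along the optical axis (not along the pixel's ray), 0 where there is no reading), "vertical_fov" (degrees; the focal length in pixels is half the picture's height over the tangent of half this angle, whatever the lens; pixels are square), "cx", "cy" (the principal point, pixels), "eye" and "rotation" of the camera in the world; the wrist camera has in their place "mount" (4x4, takes a point from camera to tool coordinates, whose origin is the TCP and whose axes are the tool frame's). Camera axes: x right, y down, z forward; pixel columns grow to the right and rows downward; lengths in m; the calibration is good to about 2 mm. The wrist camera is an equidistant fisheye: a pixel r from the principal point sees the ray r / f radians off the axis. A picture is of the moment at which its call begins: read the wrist's pose just before it.
- order.finish_job(): hands the job in, once; it reports no verdict.
The state is a dict: "time": time; "q": joint angles; "joint_vel": joint speeds; "joint_efforts": joint torques, N m; "tcp_pos": TCP position; "tool_rot": TCP orientation; "force": force on the tool from outside, world axes, zero at the start; "moment": the same for the moment, N m; "width": finger opening in m.
Only numpy, scipy, OpenCV 4.12 (cv2) and the standard library are available. Lean on these libraries where they do the work, as an engineer would, in place of code of your own. Each camera call takes 0.05 s, during which the arm holds its last target.

TASK

File the loose teal slide page: lift the lever of the open lever arch file so that its rings spring open, lower the page flat onto the back cover with the two posts through its two holes, then press the lever down by its thumb button until it is fully home on its stop and the rings are shut, lock it there with a firm push of 10 to 20 N for about half a second, and let go. Never bear down on the file with more than 20 N, do not lift it or push it out of its place, and leave the tube rack, the bottle and the timer alone.

Things in the scene. Friction and masses are not known exactly. Their poses are not given: they have to be found in the camera images.
- file: Blue lever arch file (2.4 kg, loose), open and flat on the bench. Origin: on the bench midway between the posts; z up; y along the line of posts; -x page side, +x spine side. Back cover 4 mm thick, x = -115 to +100, y = +-120 mm; spine and front cover lie flat beyond, to x = +381 mm. Steel mechanism plate at x = +17 to +95, y = -65 to +87 mm, top 7 mm high.
- post_a (a point): Tip of the fixed steel post at y = +40 mm of the file, 55 mm above the bench. Posts stand upright, 5 mm in diameter, the last 5 mm tapering to 2 mm, at x = 0 of the file. File axes.
- post_b (a point): The same for the post at y = -40 mm of the file.
- lever_pivot (a point): Hinge axis of the lever, which lies along the file's x, at (80, 10, 31) mm in the file's frame, between two steel cheeks. File axes.
- lever (a joint): Lever angle, rad: 0 = level on its stop, rings shut (home: under 0.016, 1.5 mm at the tip); 0.8 = raised, rings open. Below 0.2 friction keeps it where it is; above, a spring drives it up to 0.8 once let go. At the tip, it starts to rise with about 2 N; pressing it down takes about 8 N at 0.8, falling to 2 N just before the stop. A push of 10 to 20 N on the stop locks it.
- lever_tip (a point): On top of the lever's black end pad, 88 mm from the hinge axis, under the red thumb button. Level, the lever points from the hinge along the file's -y, pad top 35 mm above the bench; as it opens the tip swings up, then towards +y. Pad: 18 mm wide (file x), 34 mm long, 8 mm thick, ends 17 mm past this point. Red thumb button, 16 mm across: its flat top stands 7 to 17 mm above this point, not measured.
- rings (a joint): Angle of the two steel arches, rad: 0 = shut, their ends on the post tips (top 61 mm above the bench); 0.7 = open, swung up and away to the spine side (+x), the posts free from above. Hinged along y at x = +45 mm, moved only by the lever.
- page_rib (a point): Middle of the orange carrying rib of the loose teal slide page (0.1 to 0.2 kg), 22 mm above its underside. Page: 115 mm (its x) by 150 mm (its y), 6 mm thick, lying flat with z up. Rib: 60 mm along x, 14 mm wide (y), from 6 to 34 mm above the underside, at the page's centre. The holes lie on its +x side; filed, its x and y axes point along the file's x and y.
- hole_a (a point): Centre of the page's hole at (+45.5, +40) mm from its centre, on the underside; takes post_a. Holes are 9 mm in diameter, through. Page axes.
- hole_b (a point): The same at (+45.5, -40) mm; takes post_b.
- page: The slide page, origin on its underside at its centre, axes as told under page_rib.
- rack: Dark red tube rack with orange-capped tubes, 85 x 170 mm, 110 mm tall. Origin under its centre. Leave alone.
- bottle: White bottle with green cap, 60 mm across, 140 mm tall. Origin under its centre. Leave alone.
- timer: Black bench timer, 60 x 85 x 18 mm. Origin under its centre. Leave alone.

How it is judged:
On the way, in this order (a step that is already met when the one before it is completed fails the run):
1. the lever is lifted and the rings have sprung open (value of joint lever above 0.68 rad and value of joint rings above 0.55 rad), for 0.2 s.
2. with the rings open, the page lies flat on the cover with both posts through its holes (horizontal distance between hole_a and post_a below 0.004 m and horizontal distance between hole_b and post_b below 0.004 m and z of each of hole_a, hole_b in the frame of file below 0.009 m and angle between the z axis of page and the z axis of file, either way round below 0.06 rad and value of joint rings above 0.5 rad), for 0.2 s.
3. the lever is home on its stop and locked by a firm push (file and page load the bench with over 33 N, about 8 N more than their own weight) (value of joint lever below 0.016 rad and contact force between file and table above 33 N), for 0.25 s.
At the end, for the whole second after the job is handed in: The lever is home (under 0.016 rad, 1.5 mm at its tip), the rings are shut (under 0.03 rad), the page lies flat on the back cover (hole undersides under 9 mm above the bench, tilt under 0.06 rad) with each post in its hole (within 4 mm of its centre), page and file at rest (value of joint lever below 0.016 rad and value of joint rings below 0.03 rad and horizontal distance between hole_a and post_a below 0.004 m and horizontal distance between hole_b and post_b below 0.004 m and z of each of hole_a, hole_b in the frame of file below 0.009 m and angle between the z axis of page and the z axis of file, either way round below 0.06 rad and linear speed of each of page, file below 0.02 m/s); the robot touches nothing.
It fails at once if the file is loaded on the bench with more than about 24 N beyond its own weight and the page's (50 N in all) (contact force between file and table above 50 N).
It fails at once if the file is pushed, dragged or lifted more than 25 mm from its place (distance of file from where it was at the start of the episode above 0.025 m).
It fails at once if the rack, the bottle or the timer is moved more than 20 mm or tipped over (distance of any of rack, bottle, timer from where it was at the start of the episode above 0.02 m or angle between any of rack, bottle's own z axis and vertical above 0.5 rad).
It also fails if it takes over 72 s, if anything falls off the work surface, if the arm or the gripper's body presses on something with over 40 N, if the wrist force passes 120 N, or if a joint passes its speed limit or range.

## Working session

There is one attempt and no reset: what is moved stays moved. The work goes in short steps, Python scripts to look and compute and a tool call to move; the robot and the scene stay as the last step left them, time stands still between calls to the robot, and variables do not carry over. Pictures are saved under pics/ and viewed, and the job is handed in when it is done.

Besides the shell and the picture viewer there is one more tool, called after ">>>" as name(argument=value, ...) on one line, values as JSON. jog_arm: Moves the arm, as the interface text tells. Its arguments: {"type":"object","properties":{"commands":{"type":"array","items":{"type":"array","items":{"type":"array","items":{"type":"number"}}}},"grip_force":{"type":"number"}},"required":["commands"]}

```bash
mkdir -p pics; ls
cat > h.py <<'E'
import numpy as np,cv2
from station import sensors, read_camera, order
from scipy.spatial.transform import Rotation as R
def cam(name,save=None):
    s=sensors.observe(); c=read_camera(name)
    if save: cv2.imwrite('pics/'+save,c['img'])
    h=c['img'].shape[0]; f=h/2/np.tan(np.radians(c['vertical_fov'])/2)
    v,u=np.mgrid[0:c['img'].shape[0],0:c['img'].shape[1]].astype(float)
    z=c['range_z']
    if 'mount' in c:
        dx,dy=u-c['cx'],v-c['cy']; r=np.hypot(dx,dy)+1e-9; t=r/f
        k=np.tan(np.minimum(t,1.5))/r; P=np.stack([dx*k*z,dy*k*z,z],-1)
        M=np.array(c['mount']); P=P@M[:3,:3].T+M[:3,3]
        rot=R.from_euler('xyz',s['tool_rot']).as_matrix() if np.size(s['tool_rot'])==3 else np.array(s['tool_rot'])
        P=P@rot.T+np.array(s['tcp_pos'])
    else:
        P=np.stack([(u-c['cx'])/f*z,(v-c['cy'])/f*z,z],-1)
        P=P@np.array(c['rotation']).T+np.array(c['eye'])
    P[z==0]=np.nan
    return c['img'],P,c
E
python3 - <<'E'
from h import *
print(sensors.observe())
for n in ['scene','side','wrist']:
    i,P,c=cam(n,n+'0.png'); print(n,{k:v for k,v in c.items() if k not in('img','range_z')})
    np.save(n+'0.npy',P)
E
```

```text
pics
{'time': 0.0, 'q': array([-0.06290721,  0.38426532,  0.01635651,  1.37118241, -0.0063063 ,
        1.38818476, -0.04650265]), 'joint_vel': array([-0.00092967,  0.00123921, -0.00107164, -0.00072413, -0.00095652,
       -0.0023344 ,  0.00042467]), 'joint_efforts': array([-4.50568632e-04, -6.27588844e+01,  8.43669288e-01, -3.71825659e+01,
        1.65239023e-02,  1.39937960e-02, -1.08329079e-04]), 'tcp_pos': array([6.24489346e-01, 5.22704451e-05, 2.30248994e-01]), 'tool_rot': array([3.14156777e+00, 1.99083432e-03, 8.31492537e-05]), 'force': array([ 0.64368727, -0.73775581, -0.69051448]), 'moment': array([-0.0278372 ,  0.03493576,  0.00091   ]), 'width': 0.0855371934756886}Traceback (most recent call last):
  File "<stdin>", line 4, in <module>
  File "h.py", line 18, in cam
    P=P@np.array(c['rotation']).T+np.array(c['eye'])
      ~~~~~~~~~~~~~~~~~~~~~~~~~~~^~~~~~~~~~~~~~~~~~~
ValueError: operands could not be broadcast together with shapes (384,512) (3,)
```

```bash
sed -i "s/P=P@np.array(c\['rotation'\]).T/Rm=np.array(c['rotation']); Rm=R.from_euler('xyz',Rm).as_matrix() if Rm.size==3 else Rm; P=P@Rm.T/" h.py
python3 - <<'E'
from h import *
for n in ['scene','side','wrist']:
    i,P,c=cam(n,n+'0.png'); print(n,{k:v for k,v in c.items() if k not in('img','range_z')})
    np.save(n+'0.npy',P)
    print(np.nanmin(P,(0,1)),np.nanmedian(P,(0,1)))
E
```

```text
scene {'vertical_fov': 53.006150971953204, 'cx': 252.4766884572259, 'cy': 183.60133710757813, 'eye': array([1.00401736, 0.82814852, 0.75077573]), 'rotation': array([-2.21377458, -0.01031111,  2.65216222])}
[-2.40807592 -2.12320436 -0.76805826] [0.56937087 0.00905611 0.00109904]
side {'vertical_fov': 51.45212037146414, 'cx': 257.38244470477406, 'cy': 187.58852064163605, 'eye': array([ 0.16919217, -0.89733508,  0.83255928]), 'rotation': array([-2.22729335, -0.00949047, -0.38530309])}
[-0.5431756  -0.71758883 -0.4587962 ] [ 0.54288661 -0.05020235  0.0009822 ]
wrist {'vertical_fov': 65.70646984690485, 'cx': 252.82397326620898, 'cy': 188.7899712140811, 'mount': array([[ 9.99999386e-01,  9.06716463e-04,  6.37191856e-04,
         1.14283501e-04],
       [-1.05432969e-03,  9.55502822e-01,  2.94980078e-01,
        -7.54228297e-02],
       [-3.41375323e-04, -2.94980568e-01,  9.55503191e-01,
        -1.42516040e-01],
       [ 0.00000000e+00,  0.00000000e+00,  0.00000000e+00,
         1.00000000e+00]])}
[-0.23431787 -0.72512043 -0.30461189] [0.62707884 0.01152265 0.00289777]
```

View pics/scene0.png

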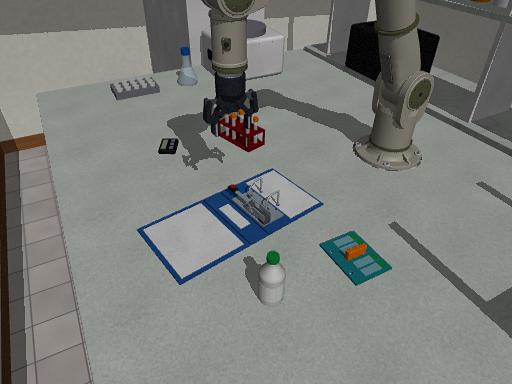

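View pics/side0.png

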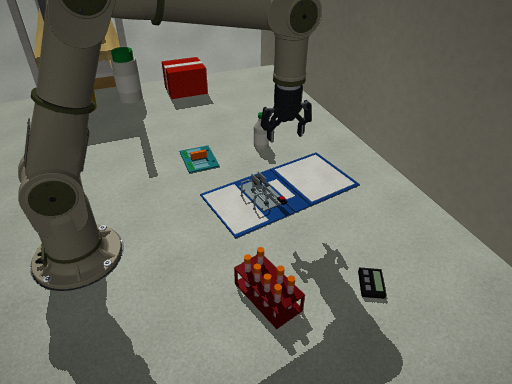

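View pics/wrist0.png

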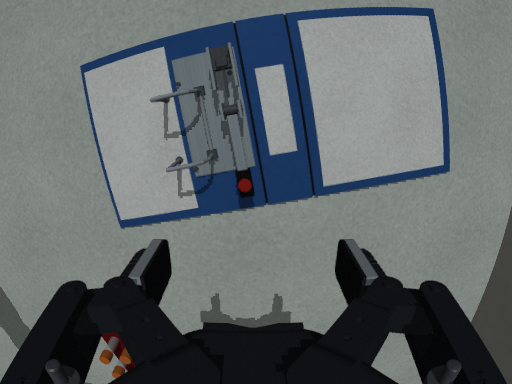

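```bash
cat > file.py <<'E'
from h import *
from scipy.optimize import least_squares
for n in ['scene','side','wrist']:
    P=np.load(n+'0.npy'); im=cv2.imread(f'pics/{n}0.png'); hsv=cv2.cvtColor(im,cv2.COLOR_BGR2HSV)
    b=(hsv[...,0]>100)&(hsv[...,0]<125)&(hsv[...,1]>130)&(abs(P[...,2]-.004)<.012)&(P[...,0]>.3)&(P[...,0]<1.1)&(abs(P[...,1])<.5)
    q=P[b]; pts=(q[:,:2]*1000).astype(np.float32)
    rect=cv2.minAreaRect(pts); print(n,b.sum(),rect,'z',np.median(q[:,2]))
    t=(hsv[...,0]>80)&(hsv[...,0]<97)&(hsv[...,1]>120)&(abs(P[...,2]-.006)<.012)&(P[...,0]>.2)&(P[...,0]<1.1)&(P[...,1]<.6)&(P[...,1]>.0)
    if t.sum()>50: print(' page',t.sum(),cv2.minAreaRect((P[t][:,:2]*1000).astype(np.float32)),np.median(P[t][:,2]))
    o=(hsv[...,0]>5)&(hsv[...,0]<18)&(hsv[...,1]>150)&(P[...,2]<.05)&(P[...,1]>.05)
    if o.sum()>20: 
        print(' rib',o.sum(),cv2.minAreaRect((P[o][:,:2]*1000).astype(np.float32)),np.nanmax(P[o][:,2]))
        ot=o&(P[...,2]>.031); print('  top',cv2.minAreaRect((P[ot][:,:2]*1000).astype(np.float32)))
    r=((hsv[...,0]<5)|(hsv[...,0]>174))&(hsv[...,1]>170)&(abs(P[...,1])<.2)&(P[...,2]<.08)&(P[...,0]>.4)&(P[...,0]<.9)&(P[...,2]>0.03)
    print(' red',r.sum(),np.nanmedian(P[r],0) if r.sum() else '')
E
python3 file.py
python3 - <<'E'
import cv2
im=cv2.imread('pics/scene0.png')
cv2.imwrite('pics/sc_page.png',cv2.resize(im[215:295,300:400],None,fx=7,fy=7,interpolation=cv2.INTER_CUBIC))
im=cv2.imread('pics/wrist0.png')
cv2.imwrite('pics/w_mech.png',cv2.resize(im[20:230,110:310],None,fx=2.8,fy=2.8,interpolation=cv2.INTER_CUBIC))
E
```

```text
scene 2664 ((678.0932006835938, -90.11846923828125), (496.4818115234375, 558.2731323242188), 10.044661521911621) z 0.004659937697808703
 page 1151 ((441.47467041015625, 349.4718322753906), (151.50221252441406, 117.03997802734375), 89.62136840820312) 0.006897104205911386
 rib 216 ((441.4750061035156, 350.3699035644531), (14.857908248901367, 62.37062454223633), 89.2157974243164) 0.03844072755245387
  top ((441.2508544921875, 349.7337646484375), (13.633576393127441, 59.404296875), 88.16597747802734)
 red 17 [ 0.61291947 -0.01988726  0.04101358]
side 1658 ((686.5609130859375, -123.4244384765625), (499.34991455078125, 621.44189453125), 10.241929054260254) z 0.0038951340906968612
 page 367 ((443.03387451171875, 345.1309509277344), (158.0507354736328, 115.11300659179688), 89.49615478515625) 0.005840514055985957
 rib 160 ((378.1997375488281, 880.6742553710938), (251.15234375, 1096.7965087890625), 16.938365936279297) 0.03724537969031261
  top ((441.7965393066406, 346.113525390625), (58.414695739746094, 20.101253509521484), 4.707442760467529)
 red 17 [ 0.61301711 -0.02593187  0.04263457]
wrist 17456 ((653.4158935546875, 63.44355010986328), (496.591064453125, 241.33531188964844), 10.185602188110352) z 0.00388897200616542
 red 164 [ 0.61543518 -0.02203247  0.04220346]
```

View pics/sc_page.png

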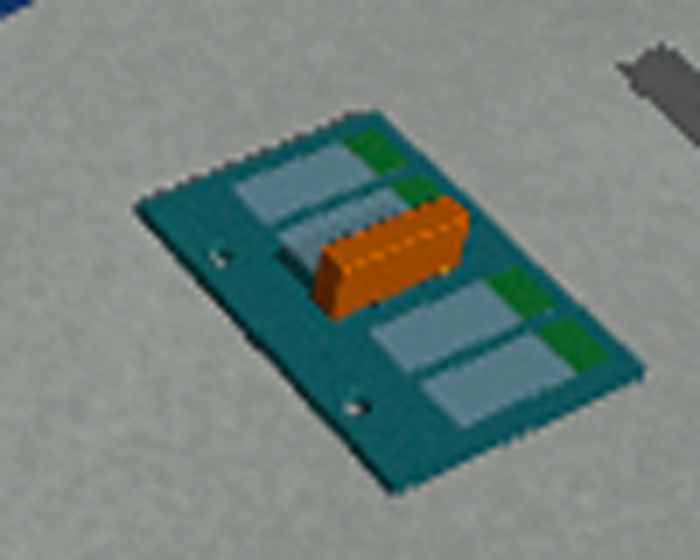

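View pics/w_mech.png

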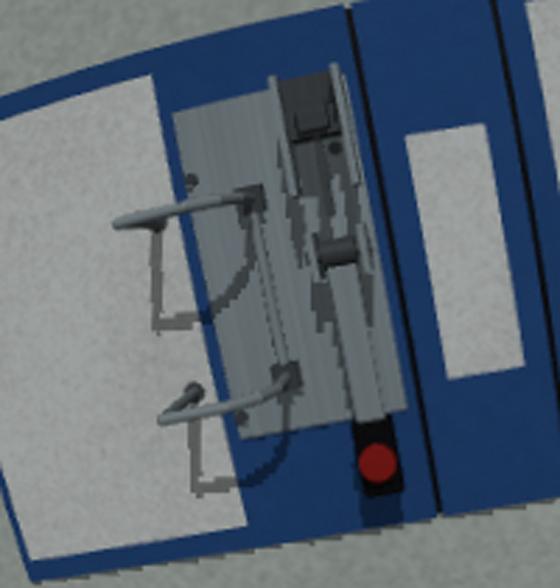

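Run:
```python
from h import *
for n in ['scene','side']:
    P=np.load(n+'0.npy'); im=cv2.imread(f'pics/{n}0.png'); hsv=cv2.cvtColor(im,cv2.COLOR_BGR2HSV)
    r=((hsv[...,0]<10)|(hsv[...,0]>174))&(hsv[...,1]>170)&(P[...,1]<-.05)&(P[...,1]>-.5)&(P[...,2]<.13)&(P[...,0]>.3)&(P[...,0]<.9)
    print(n,np.nanmin(P[r],0),np.nanmax(P[r],0),cv2.minAreaRect((P[r][:,:2]*1000).astype(np.float32)))
    r=(hsv[...,0]>40)&(hsv[...,0]<80)&(hsv[...,1]>100)&(P[...,2]>.11)&(P[...,2]<.16)&(P[...,0]>.3)&(P[...,0]<1.)
    print('cap',np.nanmedian(P[r],0))
```

```text
scene [ 0.37049701 -0.4058199  -0.0020381 ] [ 0.4985241  -0.22678479  0.06658595] ((435.0884094238281, -321.4917907714844), (87.11393737792969, 174.4506378173828), 16.044191360473633)
cap [0.6984314  0.35933268 0.13988395]
side [ 0.374076   -0.42955181 -0.00097278] [ 0.68454869 -0.23866097  0.11419204] ((498.54522705078125, -382.8883056640625), (156.28880310058594, 350.2469482421875), 51.8690071105957)
cap [0.69015479 0.34770978 0.13746973]
```

>>> jog_arm(commands=[[[-0.3, 1, 4, -0.1, 0.2], [-0.9, 2.4, 9, -0.178, 0.2], [-0.92, 2.5, 12, -0.178, 0.2], [-0.92, 2.5, 14, -0.178, 0.2], [-0.92, 2.5, 14, -0.178, 0.2], [-0.92, 2.5, 14, -0.178, 0.2]]], grip_force=30)

```text
time: 0.8
tcp_pos: [0.6159, -0.0248, 0.0917]
tool_rot: [-3.141, 0.0, 0.178]
force: [-0.8, 0.7, 0.7]
width: 0.0511
```

Run:
```python
from h import *
i,P,c=cam('wrist','w1.png'); np.save('w1.npy',P)
hsv=cv2.cvtColor(i,cv2.COLOR_BGR2HSV)
r=((hsv[...,0]<5)|(hsv[...,0]>174))&(hsv[...,1]>170)&(P[...,2]<.08)&(P[...,2]>0.03)
v,u=np.where(r);print(u.min(),u.max(),v.min(),v.max(),np.nanmedian(P[r],0),cv2.minAreaRect((P[r][:,:2]*1000).astype(np.float32)),np.nanpercentile(P[r][:,2],[5,50,95]))
print(sensors.observe()['tcp_pos'])
```

```text
21 263 195 353 [ 0.61369103 -0.02297686  0.042449  ] ((500.67413330078125, -139.43191528320312), (342.55975341796875, 19.282791137695312), 45.31315612792969) [0.03440874 0.042449   0.04733384]
[ 0.61669373 -0.02478196  0.09272969]
```

View pics/w1.png

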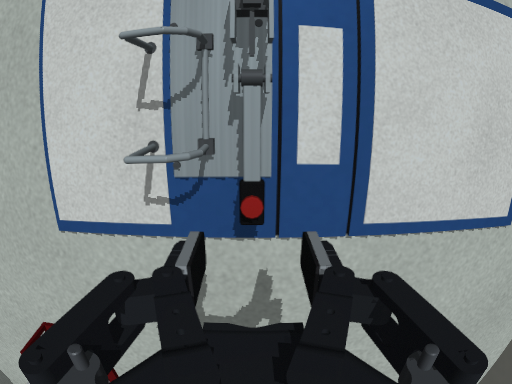

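>>> jog_arm(commands=[[[0, 0, 4, 0, 0.2], [0, 0, 7, 0, 0.2], [0, 0, 7.8, 0, 0.2], [0, 0, 7.8, 0, 0.2], [0, 0, 7.8, 0, -0.2], [0, 0, 7.8, 0, -1], [0, 0, 7.8, 0, -1], [0, 0, 7.8, 0, -1], [0, 0, 7.8, 0, -1], [0, 0, 7.8, 0, -1]]], grip_force=40)

```text
time: 1.85
tcp_pos: [0.6157, -0.0254, 0.0156]
tool_rot: [3.141, -0.0, 0.178]
force: [-7.8, -0.4, 11.2]
width: 0.0169
```

>>> jog_arm(commands=[[[0, 0, -0.4, 0, -1], [0, -0.05, -0.9, 0, -1], [0, -0.1, -1.35, 0, -1], [0, -0.18, -1.8, 0, -1], [0, -0.28, -2.2, 0, -1], [0, -0.4, -2.65, 0, -1], [0, -0.55, -3.1, 0, -1], [0, -0.7, -3.5, 0, -1], [0, -0.7, -3.5, 0, -1]]])

```text
time: 2.75
tcp_pos: [0.6142, -0.0175, 0.0489]
tool_rot: [-3.141, 0.001, 0.179]
force: [-4.7, 0.3, -2.1]
width: 0.0165
```

Run:
```python
from h import *
i,P,c=cam('wrist','w2.png')
```

```text
(no output)
```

View pics/w2.png

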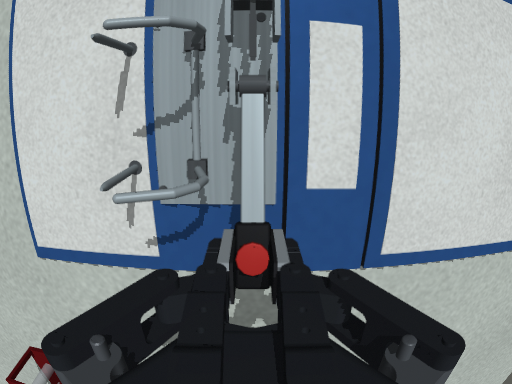

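The pad (button at 252,258) is held and rises; the ring arches (110,25 / 120,197) have left the posts. Carry on along the arc, then release.

>>> jog_arm(commands=[[[0, -0.2, -0.4, 0, -1], [0, -0.4, -0.8, 0, -1], [0, -0.63, -1.2, 0, -1], [0, -0.86, -1.57, 0, -1], [0, -1.12, -1.95, 0, -1], [0, -1.4, -2.3, 0, -1], [0, -1.65, -2.6, 0, -1], [0, -1.65, -2.6, 0, -0.3], [0, -1.65, -2.6, 0, -0.1], [0, -1.65, -2.6, 0, 0.2], [0, -1.65, -4.6, 0, 0.2], [0, -1.65, -8, 0, 0.2], [0, -1.65, -12, 0, 0.2]]])

```text
time: 4.1
tcp_pos: [0.6111, -0.0021, 0.1684]
tool_rot: [-3.141, 0.002, 0.178]
force: [0.9, 0.1, 0.1]
width: 0.0512
```

Run:
```python
from h import *
i,P,c=cam('wrist','w3.png');np.save('w3.npy',P); s=sensors.observe();print(s['q'],s['tcp_pos'],s['force'])
i,P,c=cam('side','s3.png');np.save('s3.npy',P)
cv2.imwrite('pics/s3c.png',cv2.resize(i[120:260,180:380],None,fx=3.5,fy=3.5))
```

```text
[-0.03934446  0.38308831 -0.01218018  1.49071352  0.00489501  1.2575773
  0.12533524] [ 0.61493257 -0.00205849  0.17736683] [3.03457306 0.06542652 6.09977092]
```

View pics/w3.png

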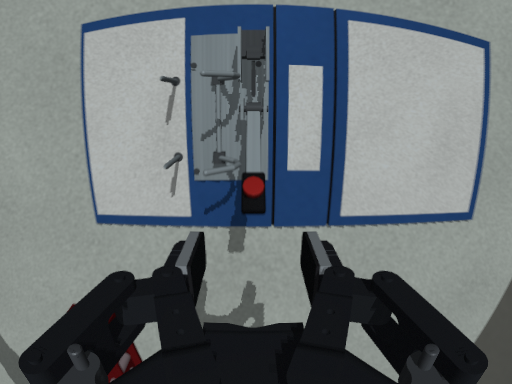

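View pics/s3c.png

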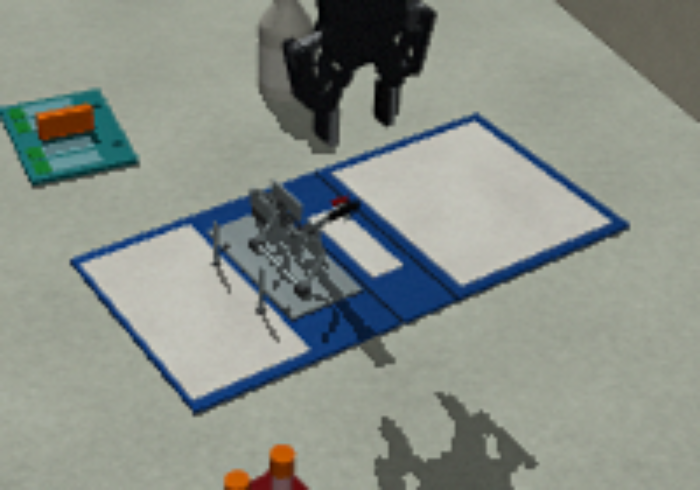

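>>> jog_arm(commands=[[[-1, -3, 0, 0.14, 0.2], [-2, -7, 0, 0.28, 0.2], [-3, -11, 0, 0.43, 0.2], [-4, -15, 0, 0.58, 0.2], [-5, -19, 0, 0.73, 0.2], [-6, -23, 0, 0.88, 0.2], [-7, -27, 0, 1.02, 0.2], [-8, -30, 0, 1.17, 0.2], [-9, -33, 1, 1.32, 0.2], [-10, -36, 3, 1.47, 0.2], [-10.85, -37.67, 5, 1.61, 0.2], [-10.85, -37.67, 5, 1.757, 0.2], [-10.85, -37.67, 5, 1.757, 0.2], [-10.85, -37.67, 5, 1.757, 0.2], [-10.85, -37.67, 5, 1.757, 0.2]]])

```text
time: 5.7
tcp_pos: [0.4391, 0.3494, 0.119]
tool_rot: [-3.14, 0.001, -1.577]
force: [-0.4, 0.2, 0.1]
width: 0.0513
```

Run:
```python
from h import *
i,P,c=cam('wrist','w4.png');np.save('w4.npy',P); s=sensors.observe();print(s['q'],s['tcp_pos'],s['tool_rot'],s['force'],s['joint_vel'].max())
hsv=cv2.cvtColor(i,cv2.COLOR_BGR2HSV)
o=(hsv[...,0]>5)&(hsv[...,0]<18)&(hsv[...,1]>150)&(P[...,2]<.05)&(P[...,1]>.05)
for m in (o,o&(P[...,2]>.03)):print(cv2.minAreaRect((P[m][:,:2]*1000).astype(np.float32)),np.nanmax(P[m][:,2]))
t=(hsv[...,0]>80)&(hsv[...,0]<97)&(hsv[...,1]>120)&(abs(P[...,2]-.006)<.012)
print(cv2.minAreaRect((P[t][:,:2]*1000).astype(np.float32)))
P=np.load('w3.npy');im=cv2.imread('pics/w3.png'); hsv=cv2.cvtColor(im,cv2.COLOR_BGR2HSV)
b=(hsv[...,0]>100)&(hsv[...,0]<125)&(hsv[...,1]>130)&(abs(P[...,2]-.004)<.022)
print(cv2.minAreaRect((P[b][:,:2]*1000).astype(np.float32)),np.median(P[b][:,2]))
```

```text
[-0.74672863  0.32674896  0.0217377   1.70486972 -0.00765324  1.10866563
 -2.30039261] [0.43905053 0.34933593 0.11896506] [-3.14047390e+00  8.37548693e-04 -1.57765410e+00] [-0.90246979  0.6549212  -0.64512244] 0.001717539365531034
((443.96820068359375, 348.33062744140625), (13.202188491821289, 59.598854064941406), 89.6032943725586) 0.03566739126166445
((443.9736633300781, 348.4447326660156), (59.60558319091797, 12.883042335510254), 0.1949276477098465) 0.03566739126166445
((443.16241455078125, 348.0140380859375), (149.9014892578125, 114.50906372070312), 89.84587097167969)
((653.5986328125, 64.4034194946289), (503.9412536621094, 242.35914611816406), 10.256291389465332) 0.0039081798645214105
```

View pics/w4.png

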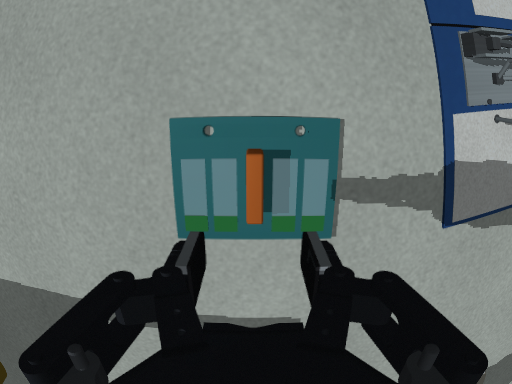

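>>> jog_arm(commands=[[[0.13, -0.45, 4, 0, 0.1], [0.13, -0.45, 8, 0, 0], [0.13, -0.45, 10, 0, 0], [0.13, -0.45, 10.9, 0, 0], [0.13, -0.45, 10.9, 0, 0], [0.13, -0.45, 10.9, 0, -1], [0.13, -0.45, 10.9, 0, -1], [0.13, -0.45, 10.9, 0, -1], [0.13, -0.45, 10.9, 0, -1], [0.13, -0.45, 10.9, 0, -1], [0.13, -0.45, 10.9, 0, -1]]], grip_force=60)

```text
time: 6.85
tcp_pos: [0.4438, 0.3493, 0.0112]
tool_rot: [-3.139, 0.002, -1.579]
force: [-0.1, -0.4, 7.2]
width: 0.0125
```

>>> jog_arm(commands=[[[0, 0, -1, 0, -1], [0, 0, -4, 0, -1], [0, 0, -8, 0, -1], [0, 0, -11, 0, -1], [0, 0, -12, 0, -1], [0, 0, -12, 0, -1], [0, 0, -12, 0, -1], [0, 0, -12, 0, -1]]])

```text
time: 7.65
tcp_pos: [0.4416, 0.3476, 0.1273]
tool_rot: [3.139, -0.002, -1.579]
force: [-0.3, -0.2, -1.3]
width: 0.0128
```

Run:
```python
from h import *
i,P,c=cam('wrist','w5.png');np.save('w5.npy',P); s=sensors.observe();print(s['q'],s['tcp_pos'],s['tool_rot'],s['force'],s['joint_vel'].max())
np.savez('w5s.npz',t=s['tcp_pos'],r=s['tool_rot'])
```

```text
[-0.74350061  0.32399836  0.0246348   1.68825456 -0.00873949  1.13275628
 -2.29525691] [0.44171361 0.34764989 0.12742744] [ 3.13907383e+00 -2.14899780e-03 -1.57884027e+00] [ 0.46530212  0.02695104 -2.34073552] 0.0016495652630725247
```

View pics/w5.png

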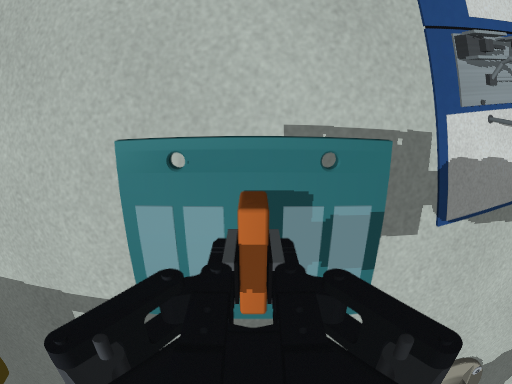

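```bash
cat > meas.py <<'E'
from h import *
def rays(c,uv):
    f=384/2/np.tan(np.radians(c['vertical_fov'])/2)
    d=np.array(uv,float)-[c['cx'],c['cy']]; r=np.hypot(*d.T); t=r/f
    k=np.sin(t)/np.maximum(r,1e-9)
    M=np.array(c['mount'])
    return np.c_[d*k[:,None],np.cos(t)]@M[:3,:3].T, M[:3,3]
def pix(c,X): # tool coords -> pixels
    M=np.array(c['mount']); p=(np.atleast_2d(X)-M[:3,3])@M[:3,:3]
    f=384/2/np.tan(np.radians(c['vertical_fov'])/2)
    r=np.hypot(p[:,0],p[:,1]); t=np.arctan2(r,p[:,2])
    return p[:,:2]*(t*f/r)[:,None]+[c['cx'],c['cy']]
E
python3 - <<'E'
from meas import *
import pickle
s=sensors.observe(); c=read_camera('wrist'); pickle.dump((s,c),open('w5.pkl','wb'))
img=c['img']; hsv=cv2.cvtColor(img,cv2.COLOR_BGR2HSV); z=c['range_z']
t=(hsv[...,0]>80)&(hsv[...,0]<97)&(hsv[...,1]>120)&(z>.05)&(z<.2)
v,u=np.where(t); D,o=rays(c,np.c_[u,v]); M=c['mount']
zc=D@M[:3,2]; X=o+D*(z[v,u]/zc)[:,None]
A=np.c_[X[:,:2],np.ones(len(X))]; 
w=np.ones(len(X),bool)
for _ in range(4):
    co=np.linalg.lstsq(A[w],X[w,2],rcond=None)[0]; e=X[:,2]-A@co; w=abs(e)<.002
print('plane tool',co,w.sum(),e[w].std())
print(cv2.minAreaRect((X[w][:,:2]*1000).astype(np.float32)))
for n,(a,b) in {'L':(177,160),'R':(329,160)}.items():
    cv2.imwrite(f'pics/hole{n}.png',cv2.resize(img[b-16:b+16,a-16:a+16],None,fx=12,fy=12,interpolation=cv2.INTER_NEAREST))
cv2.imwrite('pics/holes.png',np.hstack([cv2.imread('pics/holeL.png'),cv2.imread('pics/holeR.png')]))
E
```

```text
plane tool [-0.00136754 -0.00187776  0.00536336] 21473 0.0006051492950509947
((0.0562744140625, 0.419097900390625), (115.40961456298828, 150.2442169189453), 89.86073303222656)
```

View pics/holes.png

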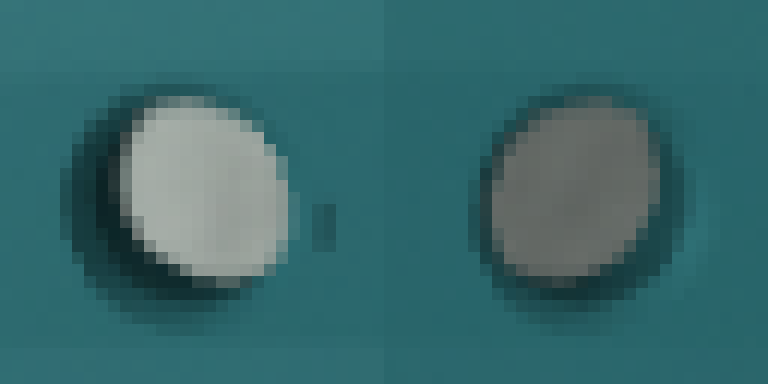

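Run:
```python
from meas import *
import pickle
s,c=pickle.load(open('w5.pkl','rb')); big=cv2.resize(c['img'],None,fx=12,fy=12,interpolation=cv2.INTER_NEAREST)
cx,cy=.0000,.0004
out=[]
for sx,(a,b) in {-1:(177,160),1:(329,160)}.items():
    th=np.linspace(0,2*np.pi,60)
    for z in (.0054,.0114):
        p=pix(c,np.c_[cx+sx*.04+.0045*np.cos(th),cy-.0455+.0045*np.sin(th),0*th+z])
        cv2.polylines(big,[np.int32((p+.5)*12)],True,(0,0,255) if z<.01 else (0,255,255),1)
    out.append(big[(b-16)*12:(b+16)*12,(a-16)*12:(a+16)*12])
cv2.imwrite('pics/holes2.png',np.hstack(out))
```

```text
(no output)
```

View pics/holes2.png

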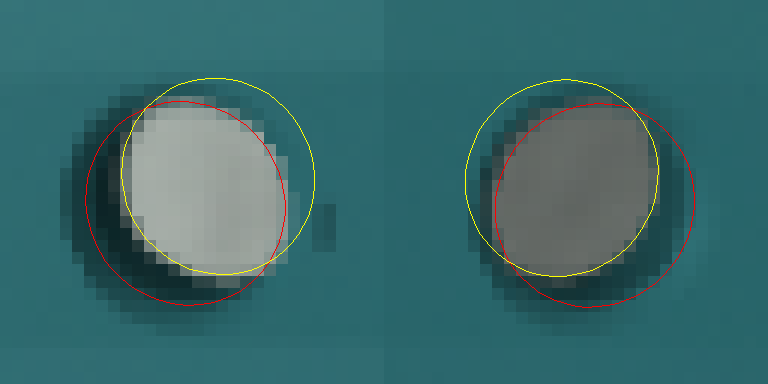

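>>> jog_arm(commands=[[[2, 0, 0, 0, -1], [5, -0.1, 0, -0.02, -1], [8, -0.2, 0, -0.04, -1], [12, -0.3, 0, -0.06, -1], [16, -0.4, 0, -0.08, -1], [20, -0.5, 0, -0.1, -1], [24, -0.6, 0, -0.13, -1], [28, -0.8, 0, -0.16, -1], [30.5, -0.9, 0, -0.186, -1], [32.1, -0.95, 0.5, -0.186, -1], [32.1, -0.95, 1.5, -0.186, -1], [32.1, -0.95, 2.6, -0.186, -1], [32.1, -0.95, 3.4, -0.186, -1], [32.1, -0.95, 3.7, -0.186, -1], [32.1, -0.95, 3.7, -0.186, -1], [32.1, -0.95, 3.7, -0.186, -1], [32.1, -0.95, 3.7, -0.186, -1]]])

```text
time: 9.45
tcp_pos: [0.4498, 0.0276, 0.0927]
tool_rot: [-3.141, 0.0, -1.393]
force: [0.5, 0.2, -2.4]
width: 0.0128
```

Run:
```python
from meas import *
import pickle
s=sensors.observe(); c=read_camera('wrist'); pickle.dump((s,c),open('w6.pkl','wb')); cv2.imwrite('pics/w6.png',c['img'])
print(s['tcp_pos'],s['tool_rot'],s['force'],s['joint_vel'].max())
```

```text
[0.44981869 0.02760331 0.09267583] [-3.14088387e+00  1.16958576e-04 -1.39251036e+00] [ 0.4648307   0.19597807 -2.40380582] 0.0031685341268305133
```

View pics/w6.png

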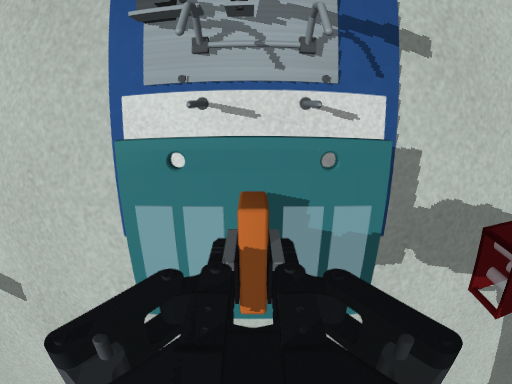

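Run:
```python
from meas import *
import pickle
s,c=pickle.load(open('w6.pkl','rb')); i=c['img']
big=cv2.resize(i[90:116,175:335],None,fx=5,fy=5,interpolation=cv2.INTER_NEAREST)
rot=R.from_euler('xyz',s['tool_rot']).as_matrix()
y=np.radians(10.19); F=np.array([.5225,.0399])
for sy in (40,-40):
  for z in (.004,.055):
    w=np.r_[F+[-np.sin(y)*sy/1e3,np.cos(y)*sy/1e3],z]; tl=rot.T@(w-s['tcp_pos']); p=pix(c,tl)[0]; print(sy,z,tl,p)
    cv2.drawMarker(big,tuple(np.int32((p+.5-[175,90])*5)),(0,0,255),0,9)
cv2.imwrite('pics/posts.png',big)
```

```text
40 0.004 [-0.03920188 -0.07366458  0.08873265] [202.30359301 102.89945202]
40 0.055 [-0.03920785 -0.07370073  0.03773267] [188.41286715 103.96861842]
-40 0.004 [ 0.04079811 -0.07362964  0.08872327] [305.59420515 103.1263144 ]
-40 0.055 [ 0.04079214 -0.07366579  0.03772329] [320.06920629 104.28219458]
```

View pics/posts.png

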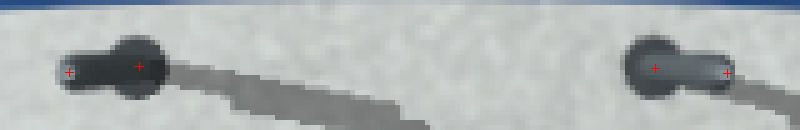

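>>> jog_arm(commands=[[[0.03, -1, 0, 0, -1], [0.07, -2.2, 0, 0, -1], [0.07, -2.86, 0.5, 0, -1], [0.07, -2.86, 1.4, 0, -1], [0.07, -2.86, 1.9, 0, -1], [0.07, -2.86, 1.9, 0, -1], [0.07, -2.86, 1.9, 0, -1], [0.07, -2.86, 1.9, 0, -1]]])

```text
time: 10.3
tcp_pos: [0.4777, 0.0316, 0.0735]
tool_rot: [-3.141, 0.0, -1.393]
force: [0.8, 0.4, -1.3]
width: 0.0131
```

```bash
cat > chk.py <<'E'
from meas import *
import pickle,sys
n=sys.argv[1]
s=sensors.observe(); c=read_camera('wrist'); pickle.dump((s,c),open(n+'.pkl','wb')); i=c['img']
print(s['tcp_pos'],s['tool_rot'],s['force'],s['joint_vel'].max())
rot=R.from_euler('xyz',s['tool_rot']).as_matrix()
y=np.radians(10.19); F=np.array([.5225,.0399])
out=[]
for sy,(a,b) in {40:(177,160),-40:(329,160)}.items():
  big=cv2.resize(i,None,fx=12,fy=12,interpolation=cv2.INTER_NEAREST)
  for z in (.055,.030,.004):
    w=np.r_[F+[-np.sin(y)*sy/1e3,np.cos(y)*sy/1e3],z]; tl=rot.T@(w-s['tcp_pos']); p=pix(c,tl)[0]; print(sy,z,tl.round(4))
    cv2.drawMarker(big,tuple(np.int32((p+.5)*12)),(0,0,255),0,9)
  out.append(big[(b-16)*12:(b+16)*12,(a-16)*12:(a+16)*12])
cv2.imwrite('pics/'+n+'h.png',np.hstack(out)); cv2.imwrite('pics/'+n+'.png',i)
E
python3 chk.py w7
```

```text
[0.47774691 0.0316419  0.07349051] [-3.14134543e+00  1.15791189e-04 -1.39300397e+00] [ 0.75522208  0.40105453 -1.30134379] 0.0011707940625135403
40 0.055 [-0.0402 -0.0455  0.0185]
40 0.03 [-0.0402 -0.0455  0.0435]
40 0.004 [-0.0402 -0.0455  0.0695]
-40 0.055 [ 0.0398 -0.0455  0.0185]
-40 0.03 [ 0.0398 -0.0455  0.0435]
-40 0.004 [ 0.0398 -0.0455  0.0695]
```

View pics/w7h.png

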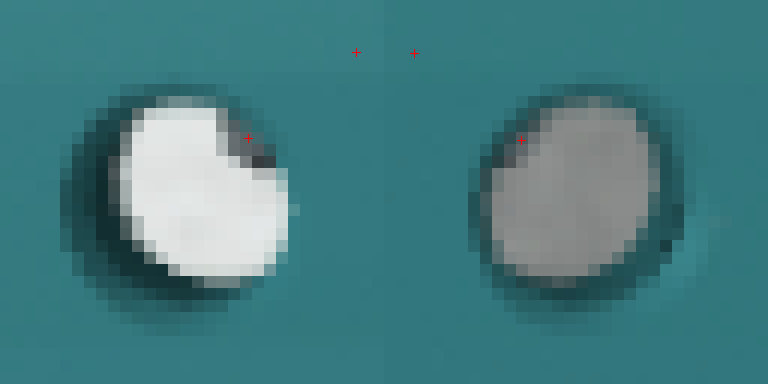

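View pics/w7.png

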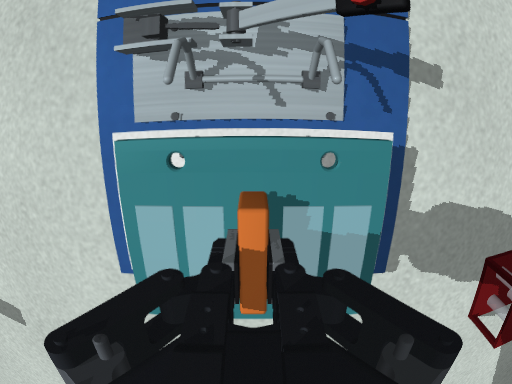

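>>> jog_arm(commands=[[[0, -0.02, 0.5, 0, -1], [0, -0.02, 1, 0, -1], [0, -0.02, 1.5, 0, -1], [0, -0.02, 2, 0, -1], [0, -0.02, 2, 0, -1], [0, -0.02, 2, 0, -1]]])

```text
time: 10.95
tcp_pos: [0.4778, 0.0317, 0.0531]
tool_rot: [3.141, 0.0, -1.393]
force: [0.2, -0.1, -1.1]
width: 0.0126
```

```bash
python3 chk.py w8
```

```text
[0.47780642 0.03169191 0.0530819 ] [ 3.14102383e+00  2.18470381e-05 -1.39295499e+00] [ 0.23632778 -0.13894791 -1.11810403] 0.0018127369865657069
40 0.055 [-0.0402 -0.0454 -0.0019]
40 0.03 [-0.0402 -0.0455  0.0231]
40 0.004 [-0.0402 -0.0455  0.0491]
-40 0.055 [ 0.0398 -0.0454 -0.0019]
-40 0.03 [ 0.0398 -0.0455  0.0231]
-40 0.004 [ 0.0398 -0.0455  0.0491]
```

View pics/w8h.png

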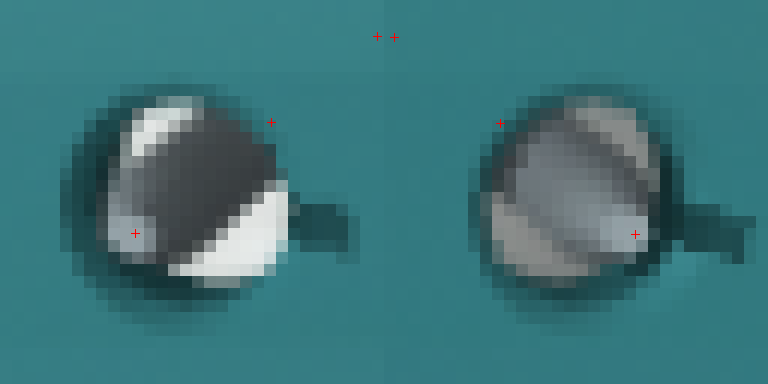

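Both posts (tips at the marks 135,233 and 635,233) stand well inside the holes, with no contact force. Lower the rest.

>>> jog_arm(commands=[[[0, 0, 0.6, 0, -1], [0, 0, 1.2, 0, -1], [0, 0, 1.8, 0, -1], [0, 0, 2.4, 0, -1], [0, 0, 2.9, 0, -1], [0, 0, 3.2, 0, -1], [0, 0, 3.45, 0, -1], [0, 0, 3.6, 0, -1], [0, 0, 3.6, 0, -1]]])

```text
time: 11.9
tcp_pos: [0.4779, 0.0317, 0.0172]
tool_rot: [3.141, 0.0, -1.393]
force: [0.6, -0.5, -0.9]
width: 0.0125
```

>>> jog_arm(commands=[[[0, 0, 0.1, 0, -1], [0, 0, 0.17, 0, -1], [0, 0, 0.17, 0, -1], [0, 0, 0.17, 0, -0.6], [0, 0, 0.17, 0, -0.4], [0, 0, 0.17, 0, -0.2], [0, 0, 0.17, 0, -0.1], [0, 0, 0.17, 0, -0.1]]])

```text
time: 12.7
tcp_pos: [0.478, 0.0317, 0.0156]
tool_rot: [-3.142, 0.0, -1.393]
force: [1.2, -0.1, -0.3]
width: 0.0385
```

```bash
python3 chk.py w9
```

```text
[0.47799772 0.03174107 0.01564661] [-3.14153031e+00  8.15613683e-05 -1.39288437e+00] [ 1.17624826 -0.13511998 -0.28631086] 0.0025394592034127367
40 0.055 [-0.0402 -0.0452 -0.0393]
40 0.03 [-0.0402 -0.0452 -0.0143]
40 0.004 [-0.0402 -0.0452  0.0117]
-40 0.055 [ 0.0398 -0.0452 -0.0394]
-40 0.03 [ 0.0398 -0.0452 -0.0144]
-40 0.004 [ 0.0398 -0.0452  0.0116]
```

View pics/w9.png

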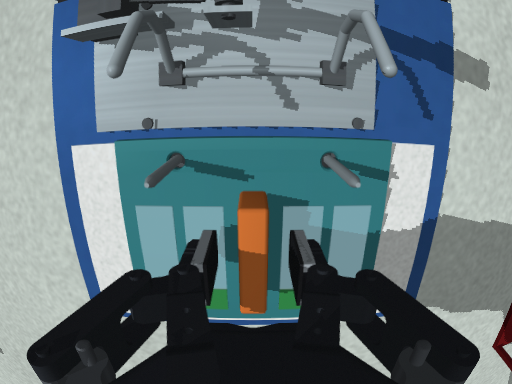

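>>> jog_arm(commands=[[[0, 0, -2, 0, -0.1], [0, 0, -5, 0, -0.1], [0, 0, -9, 0, -1], [0, 0, -13, 0, -1], [1, -3, -15, 0, -1], [2.5, -7, -15, 0, -1], [4, -11, -15, 0, -1], [4.6, -12.55, -15, 0, -1], [4.6, -12.55, -15, 0, -1], [4.6, -12.55, -15, 0, -1], [4.6, -12.55, -15, 0, -1], [4.6, -12.55, -15, 0, -1]]], grip_force=40)

```text
time: 13.95
tcp_pos: [0.6088, 0.0091, 0.1659]
tool_rot: [-3.142, 0.001, -1.392]
force: [0.1, -0.4, -0.2]
width: 0.0
```

Run:
```python
from h import *
s=sensors.observe(); print(s['tcp_pos'],s['tool_rot'],s['force'],s['width'])
y=np.radians(10.19); F=np.array([.5225,.0399]); Rf=np.array([[np.cos(y),-np.sin(y)],[np.sin(y),np.cos(y)]])
print('tcp file',Rf.T@(s['tcp_pos'][:2]-F))
for n in ('wrist','scene','side'):
    i,P,c=cam(n,n+'10.png'); hsv=cv2.cvtColor(i,cv2.COLOR_BGR2HSV)
    f=(P[...,:2]-F)@Rf
    r=((hsv[...,0]<5)|(hsv[...,0]>174))&(hsv[...,1]>150)&(abs(f[...,0]-.08)<.03)&(abs(f[...,1]+.05)<.06)&(P[...,2]>.03)
    print(n,r.sum(),np.nanmedian(f[r],0),np.nanmin(P[r],0)[2:],np.nanmax(P[r],0)[2:])
    if n=='wrist':
        b=(hsv[...,0]>100)&(hsv[...,0]<125)&(hsv[...,1]>130)&(abs(P[...,2]-.004)<.022)
        print(cv2.minAreaRect((P[b][:,:2]*1000).astype(np.float32)))
```

```text
[0.60884171 0.00907861 0.16589091] [-3.14156248e+00  5.36393727e-04 -1.39239970e+00] [ 0.12897894 -0.43344366 -0.18720999] 3.9376408753807105e-05
tcp file [ 0.07952709 -0.0456102 ]
wrist 325 [ 0.08161885 -0.04495376] [0.0969109] [0.258926]
((603.388671875, 54.618003845214844), (394.8853454589844, 241.10043334960938), 10.278848648071289)
scene 29 [ 0.07966792 -0.04282328] [0.09118522] [0.24690369]
side 7 [ 0.0765238  -0.05108202] [0.09861241] [0.10844328]
```

View pics/wrist10.png

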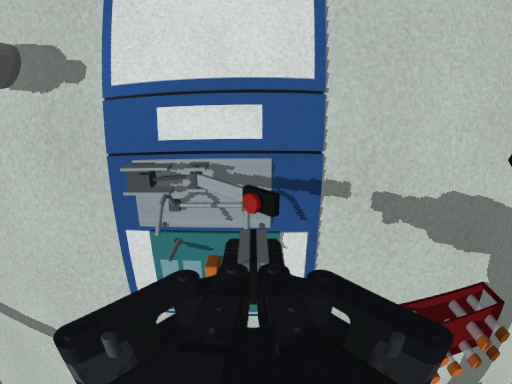

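View pics/side10.png

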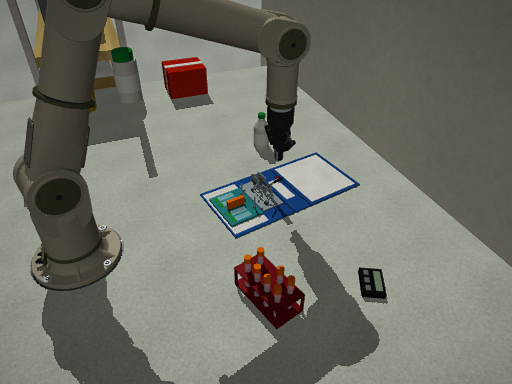

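>>> jog_arm(commands=[[[0, 0, 3, 0, -1], [0, 0, 5, 0, -1], [0.05, 0, 5.8, 0, -1], [0.25, 0, 6.1, 0, -1], [0.5, 0, 6.4, 0, -1], [0.8, 0, 6.75, 0, -1], [1.05, 0, 7.1, 0, -1], [1.3, 0, 7.5, 0, -1], [1.3, 0, 7.5, 0, -1]]])

```text
time: 15.0
tcp_pos: [0.6121, -0.0062, 0.0918]
tool_rot: [-3.141, -0.002, -1.395]
force: [-1.9, -2.2, 4.7]
width: -0.0002
```

Run:
```python
from h import *
i,P,c=cam('wrist','w11.png')
i,P,c=cam('scene','sc11.png'); cv2.imwrite('pics/sc11c.png',cv2.resize(i[60:240,170:330],None,fx=3.3,fy=3.3))
```

```text
(no output)
```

View pics/w11.png

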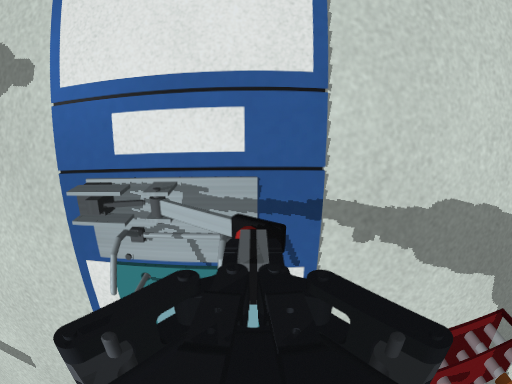

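View pics/sc11c.png

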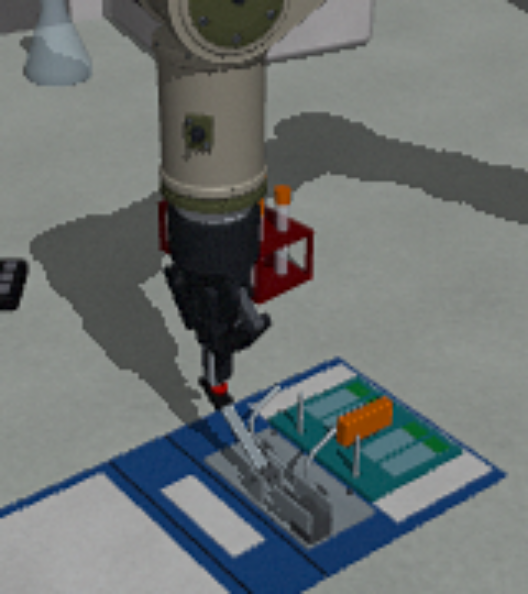

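>>> jog_arm(commands=[[[0.15, 0, 0.35, 0, -1], [0.4, 0, 0.75, 0, -1], [0.6, 0, 1.15, 0, -1], [0.8, 0, 1.57, 0, -1], [1.0, 0, 2.0, 0, -1], [1.2, 0, 2.45, 0, -1], [1.35, 0, 2.9, 0, -1], [1.45, 0, 3.35, 0, -1], [1.55, 0, 3.8, 0, -1], [1.55, 0, 3.8, 0, -1]]])

```text
time: 16.1
tcp_pos: [0.6138, -0.0191, 0.0513]
tool_rot: [3.139, 0.001, -1.393]
force: [0.1, 0.5, -0.5]
width: 0.0
```

Run:
```python
from h import *
s=sensors.observe(); y=np.radians(10.19); F=np.array([.5225,.0399]); Rf=np.array([[np.cos(y),-np.sin(y)],[np.sin(y),np.cos(y)]])
print('tcp file',Rf.T@(s['tcp_pos'][:2]-F),s['tcp_pos'][2],s['force'])
i,P,c=cam('wrist','w12.png')
```

```text
tcp file [ 0.07939231 -0.07416757] 0.05130627309426789 [ 0.07233844  0.51612403 -0.53038432]
```

View pics/w12.png

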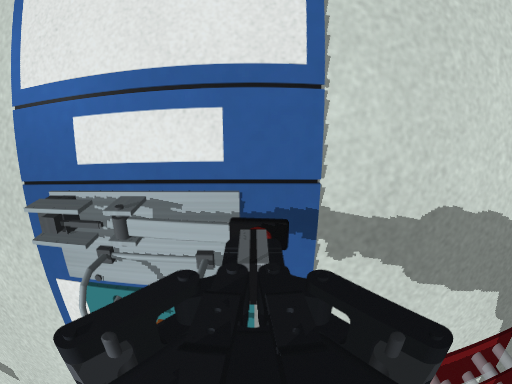

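>>> jog_arm(commands=[[[0.3, 0, 0.1, 0, -1], [0.35, 0, 0.3, 0, -1], [0.4, 0, 0.5, 0, -1], [0.4, 0, 0.65, 0, -1], [0.4, 0, 0.7, 0, -1], [0.4, 0, 0.7, 0, -1]]])

```text
time: 16.75
tcp_pos: [0.6153, -0.0233, 0.0454]
tool_rot: [3.141, 0.0, -1.393]
force: [-0.8, 0.5, 0.5]
width: -0.0
```

>>> jog_arm(commands=[[[0, 0, 0.05, 0, -1], [0, 0, 0.1, 0, -1], [0, 0, 0.15, 0, -1], [0, 0, 0.2, 0, -1], [0, 0, 0.2, 0, -1], [0, 0, 0.2, 0, -1]]])

```text
time: 17.35
tcp_pos: [0.6153, -0.0233, 0.0436]
tool_rot: [3.142, 0.0, -1.393]
force: [0.2, 0.6, 0.1]
width: 0.0002
```

>>> jog_arm(commands=[[[0, 0, 0.05, 0, -1], [0, 0, 0.1, 0, -1], [0, 0, 0.1, 0, -1], [0, 0, 0.1, 0, -1]]])

```text
time: 17.75
tcp_pos: [0.6154, -0.0234, 0.0428]
tool_rot: [-3.141, 0.0, -1.393]
force: [-0.6, 0.4, 2.7]
width: 0.0001
```

>>> jog_arm(commands=[[[0, 0, 0.05, 0, -1], [0, 0, 0.1, 0, -1], [0, 0, 0.1, 0, -1], [0, 0, 0.1, 0, -1]]])

```text
time: 18.15
tcp_pos: [0.6156, -0.0234, 0.0426]
tool_rot: [-3.141, 0.0, -1.393]
force: [-4.0, -0.2, 8.5]
width: 0.0002
```

>>> jog_arm(commands=[[[0, 0, 0.05, 0, -1], [0, 0, 0.1, 0, -1], [0, 0, 0.1, 0, -1], [0, 0, 0.1, 0, -1]]])

```text
time: 18.55
tcp_pos: [0.6157, -0.0234, 0.0423]
tool_rot: [-3.141, 0.0, -1.393]
force: [-7.1, 0.2, 15.0]
width: -0.0001
```

>>> jog_arm(commands=[[[0, 0, 0, 0, -1], [0, 0, 0, 0, -1], [0, 0, 0, 0, -1], [0, 0, 0, 0, -1], [0, 0, 0, 0, -1], [0, 0, 0, 0, -1], [0, 0, 0, 0, -1]]])

```text
time: 19.25
tcp_pos: [0.6157, -0.0234, 0.0423]
tool_rot: [-3.141, 0.0, -1.393]
force: [-6.2, 0.1, 15.6]
width: -0.0
```

Run:
```python
from h import *
for _ in range(4):
    s=sensors.observe(); read_camera('wrist'); print(s['force'],s['tcp_pos'][2])
i,P,c=cam('scene','sc13.png'); cv2.imwrite('pics/sc13c.png',cv2.resize(i[60:240,170:330],None,fx=3.3,fy=3.3))
```

```text
[-6.21150495  0.08828012 15.60088586] 0.0423297170512542
[-6.81076645 -0.40131368 16.17441459] 0.04233630258002691
[-6.9344661   0.21898656 15.8673174 ] 0.04232266438510243
[-6.73738156  0.39729869 15.80207058] 0.042342586858468804
```

View pics/sc13c.png

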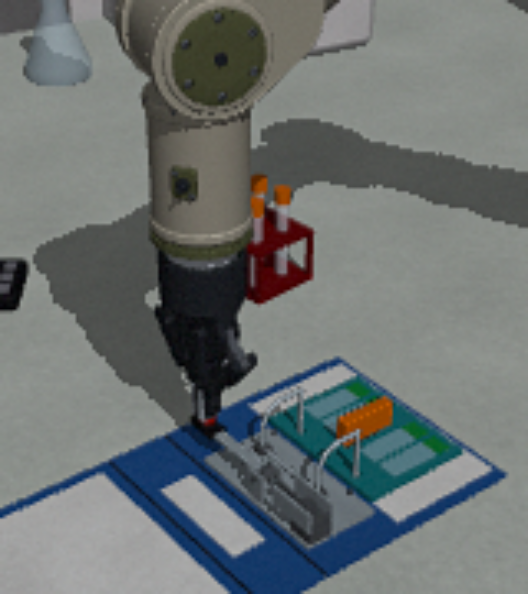

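>>> jog_arm(commands=[[[0, 0, -0.1, 0, -1], [0, 0, -0.2, 0, -1], [0, 0, -0.5, 0, -1], [0, 0, -1.5, 0, -1], [0, 0, -4, 0, -1], [0, 0, -8, 0, -1], [0, 0, -13, 0, -1], [0, 0, -16, 0, -1], [0, 0, -16, 0, -1], [0, 0, -16, 0, -1], [0, 0, -16, 0, -1], [0, 0, -16, 0, -1]]])

```text
time: 20.7
tcp_pos: [0.6146, -0.0233, 0.1991]
tool_rot: [3.139, 0.0, -1.393]
force: [-0.1, 0.2, -0.2]
width: -0.0003
```

Run:
```python
from h import *
s=sensors.observe(); print(s['tcp_pos'],s['force'],s['time'])
y=np.radians(10.19); F=np.array([.5225,.0399]); Rf=np.array([[np.cos(y),-np.sin(y)],[np.sin(y),np.cos(y)]])
for n in ('wrist','scene','side'):
    i,P,c=cam(n,n+'14.png'); hsv=cv2.cvtColor(i,cv2.COLOR_BGR2HSV)
    f=(P[...,:2]-F)@Rf
    r=((hsv[...,0]<5)|(hsv[...,0]>174))&(hsv[...,1]>150)&(abs(f[...,0]-.08)<.03)&(abs(f[...,1]+.07)<.06)&(P[...,2]>.02)&(P[...,2]<.12)
    print(n,r.sum(),np.nanmedian(f[r],0),np.nanmedian(P[r][:,2]))
    t=(hsv[...,0]>80)&(hsv[...,0]<97)&(hsv[...,1]>120)&(abs(P[...,2]-.01)<.012)&(abs(f[...,0])<.12)&(abs(f[...,1])<.12)
    if t.sum()>50: print(' page',cv2.minAreaRect((f[t]*1000).astype(np.float32)),np.median(P[t][:,2]))
i=cv2.imread('pics/scene14.png'); cv2.imwrite('pics/sc14c.png',cv2.resize(i[150:240,210:330],None,fx=6,fy=6))
```

```text
[ 0.6145779  -0.02326997  0.19906296] [-0.10169634  0.1961942  -0.21805092] 20.7
wrist 191 [ 0.08053371 -0.07753712] 0.04232722201283867
 page ((-37.648658752441406, -0.06128692626953125), (102.34196472167969, 149.98851013183594), 1.5043842792510986) 0.009784331899524337
scene 18 [ 0.08027149 -0.07322812] 0.042420932253655674
 page ((-48.19586181640625, 2.2811660766601562), (119.37481689453125, 153.66143798828125), 0.3630400002002716) 0.010550988264751093
side 18 [ 0.0773246  -0.08076024] 0.042134286893265094
 page ((-43.71586227416992, -2.7247543334960938), (121.61431121826172, 153.5408477783203), 0.5374166369438171) 0.009976574560849716
```

View pics/wrist14.png

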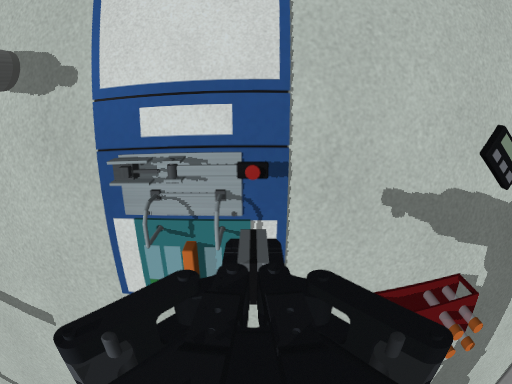

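View pics/sc14c.png

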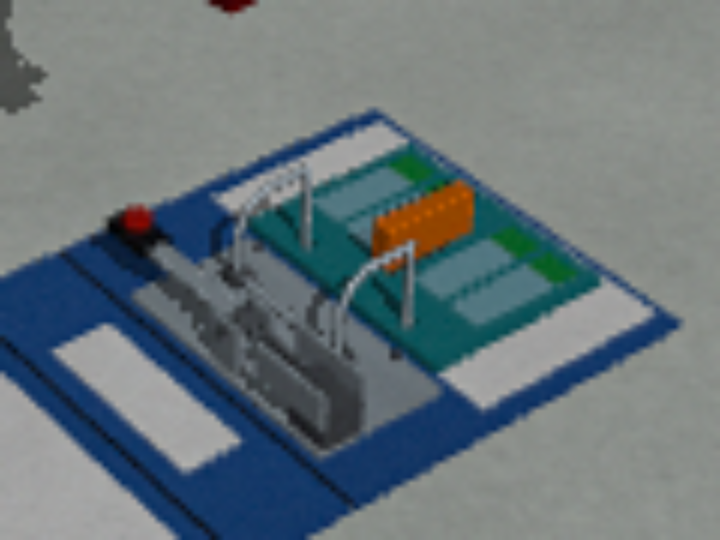

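The lever is level: the button reads 42.3 mm, the same as before it was lifted. The rings are shut on the post tips, the page lies flat with both posts through its holes, and the arm is clear.

```bash
python3 -c "
from station import order; print(order.finish_job())"
```

```text
the job is handed in; nothing more can be done
None
```

The page is filed and I handed the job in at about 21 s; no verdict was reported.

- **Lever lifted:** I gripped the lever pad and raised it along its arc until the rings sprang open. In the pictures the button then stood about 100 mm high, which fits a lever at 0.8 rad.
- **Page filed:** I picked up the page by its rib and checked the holes against the posts in the wrist camera. They matched to about 0.5 mm. I lowered the page onto the cover with no sign of contact on the posts.
- **Lever closed and locked:** I pressed the lever down by its button and held about 15–16 N at the stop for roughly 1 s. I then lifted the arm clear.

**Last checks:**
- **Button:** its top is at 42.3 mm, the same height as before the lift.
- **Rings:** both arches sit on the post tips.
- **Page:** its top is about 10 mm above the bench, so it lies flat.
- **Robot:** it touches nothing, and the wrist force is about 0.
- **File, rack and timer:** no sign of movement in the pictures. I did not re-measure the bottle.

**Disagreements:**
- **Page position:** the final outlines from the scene and side cameras differ by 2–3 mm from the wrist camera's. I put this down to coarse pixels. The wrist view just after release showed both posts through the holes.
- **Side force:** I saw about 7 N sideways on the wrist while holding the push, but no shift of the file.

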